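# Sieve the bearing balls

## Robot

A 6-joint arm with a two-finger parallel gripper is mounted at the origin on a cart in front of the work surface, level with it; the furniture and walls round the work are solid. World frame = base frame: x ahead of the robot, y to its left, z up, the work surface at z = 0. Lengths are in m, angles in degrees, forces in N, time in s.
With the tool pointing down it reaches from about 0.35 to 0.975 m from the base axis. Payload 7.1 kg.
Tool frame: the origin (TCP) lies on the centre line of the jaws, within the pads' length; the fingertips stand 8 mm ahead of it and the grasp point (between the pads) lies 11 mm behind it; z points along the fingers, y is the line along which they close (so a half turn about z gives the same grasp; the last joint's range is limited). The gripper opens to 88 mm and grips with 3 to 60 N. Pads are 20 mm wide; open, the fingers measure 115 mm over their backs; the gripper's body (75 mm by 178 mm) begins 61 mm behind the grasp point.
Start: joints at [65.776, 24.242, 93.386, -0, 62.372, -1.089], TCP at [0.246, 0.575, 0.231] pointing down, gripper open.
Joint ranges: [-172.04, 172.04], [-51.8, 120.97], [4.93, 147.93], [-75.15, 255.16], [6.16, 154.13], [-145.62, 145.62]. Speed limits (degrees/s): [136.94, 136.94, 172.46, 180, 180, 180].

## Interface

Orientations are given as [roll, pitch, yaw] about the fixed x, y, z axes, in that order (R = Rz(yaw) Ry(pitch) Rx(roll)).
In Python, from station import arm gives the robot as it stands. The module is installed in compiled form; this text tells all that it offers.
- The arm moves only by the tool arm_command, never from a script. Its argument "motion" is a list of rows, each a list of 5 numbers: the opening, from 0 (shut) to 1 (fully open), then the shift along the tool's x, y, z in m, then the turn about the tool's z in rad. In form: [[fingers, dx, dy, dz, spin], ...]. A call has 1 to 20 rows; each row shifts and turns the commanded pose from where the row before left it, along the tool's axes as they then stand; what a row does not reach is not made up. A row lasts 1/12 s, in which the tool goes at most 41.7 mm and 7.16 degrees, less where a joint would pass 70% of its speed; a pose out of reach is approached as far as the arm can. A call is refused whole if a number of a shift passes 0.0417 or a number of a turn 0.125, either way. A call with a gripper value outside its range is refused whole. The fingers move at their own pace and stop on an object; "grip_force" is the grip in N (left out, the last holds). Time passes only in rows, so rows that do not move let the fingers close. It gives the time, the measured TCP pose, the force, the opening and the grip force at its end, in the units of the state.
- arm.state(): the state, without advancing time (a new reading comes with each control period).
- arm.read_camera(name): name is "scene" or "top" or "wrist"; returns the picture (420x560x3 uint8, red, green, blue); there is no depth.
- arm.camera_model(name): a dict with "fx", "fy", "cx", "cy" (pixels), "R" (3x3) and "t" (3): a world point X has camera coordinates R X + t. Camera axes: x right, y down, z forward; pixel columns grow to the right and rows downward; lengths in m; the calibration is good to about 2 mm. The wrist camera is an equidistant fisheye: a pixel r from the principal point sees the ray r / f radians off the axis. A picture is of the moment at which its call begins: read the wrist's pose just before it. camera_model takes no time and is no camera call; for the wrist camera it gives the pose at the moment of the call.
- arm.hand_in(): hands the job in; it is judged then, once.
The state is a dict: "time_s": time; "qpos": joint angles; "joint_vel": joint speeds; "tau": joint torques, N m; "tcp_pos": TCP position; "orientation": TCP orientation; "ft_force": force on the tool from outside, world axes, zero at the start; "moment": the same for the moment, N m; "gripper_width": finger opening in m; "finger_force": force on a finger pad.
Only numpy, scipy, OpenCV 4.12 (cv2) and the standard library are available. Lean on these libraries where they do the work, as an engineer would, in place of code of your own. Each camera call takes 0.05 s, during which the arm holds its last target. There are 200 camera calls.

## Task

Hold the ball sieve by its black bar and shake it from side to side along the tray's ledges so that the small brass balls all drop into the blue tray, not pressing it down hard: start to the left, and at each end knock it lightly but distinctly against the sprung orange stop there, twice left and twice right in turn, never hard. Then lift the sieve off with the large steel balls still in it and set it down gently in the middle of the cork mat; leave the dust blower and the oil stand where they are.

Things in the scene. Friction and masses are not known exactly. Their poses are not given: they have to be found in the camera images.
- sieve: loose ball sieve, a steel box 110 (x) x 100 (y) x 32 high with slotted floor and a grip bar over it, 0.24 to 0.39 kg without balls; origin = centre of its underside, z up, x and y along the tray's. It stands on the tray's ledges, within 9 of the middle, and slides on them along the tray's y; 10 mm play across
- sieve_floor (a point): centre of the sieve's floor, 8 above its underside. Two slots 18 wide in y (at y 12 to 30 on either side), 84 long in x. The land between is dished by 3 degrees, so the small balls lie on it until the sieve is shaken briskly (1 m/s2 or more); they then roll into the slots. Balls left over go with a few more strokes of 16 either way at 0.2 m/s
- sieve_grip (a point): centre of the black grip bar of the sieve: 108 long in sieve x, 14 wide in sieve y (pinch it across y, from above), 18 high, 60 above the sieve's underside, 0.098 m above the bench at the start; at least 28 free below it, the sieve's walls reach 32 above its underside, the two tabs on each end wall (x = +-38, 22 wide) 52
- tray: fixed blue catch tray 128 (x) x 250 (y) x 46 high; origin = centre of its underside, y points to the robot's left (turned by up to 0.25 rad). Slippery white plastic ledges for the sieve (friction about 0.12) at height 38 along both long walls; they are rigid, so carry part of the sieve's weight: over 25 N is too hard. Floor top at 5
- stop_frame: fixed frame on the tray, same origin and axes as the tray: two rods along y at x = +-70 that carry a clamped stop at each end, left (+y) and right (-y). Each stop has two orange plunger heads, 16 diameter, at x = +-38, facing the tabs of the sieve's end wall, together on a spring of 1.2 N/mm, 12 mm travel, then solid. A knock counts above 4 N; above 16 N is too hard (met at 0.08 m/s with a 5 N force stop it stays below)
- stop_axis (a point): point 80 above the middle of the tray, at the plungers' height. The stops are clamped differently each time and their places are not measured: the plungers' faces are 70 to 94 from here along y, so they meet the sieve's tabs with the sieve 20 to 44 off the tray's middle; find them by the force
- small_0: small brass ball, 14 diameter, 12 g, free to roll; origin = its centre; starts in the sieve
- small_1: as small_0
- small_2: as small_0
- large_0: large steel ball, 24 diameter, 55 g, free to roll; origin = its centre; sits in a slot of the sieve, too big to pass
- large_1: as large_0
- mat: fixed cork mat 150 x 140 x 4 on the bench at the right; origin = centre of its underside
- dust_blower: loose bystander, not to be disturbed: red rubber dust blower with a wooden spout, 50x109x50, at the far edge
- oil_stand: loose bystander, not to be disturbed: black stand with four coloured oil cups, 34x98x25, at the far edge
Things that resemble listed ones, but are neither listed nor needed, are in the scene too. Leave any pink, purple or turquoise look-alike of the large_1 alone.

How it is judged (in metres and radians):
On the way, in this order (a step that is already met when the one before it is completed fails the run):
1. the held sieve, on the ledges, knocks against the left stop (first) (contact force between sieve and stop_frame above 4 N and contact force between the fingers and sieve above 2 N and z of sieve in the frame of tray below 0.041 m and y of sieve in the frame of tray above 0.012 m), for 0.02 s.
2. the held sieve, on the ledges, knocks against the right stop (first) (contact force between sieve and stop_frame above 4 N and contact force between the fingers and sieve above 2 N and z of sieve in the frame of tray below 0.041 m and y of sieve in the frame of tray below -0.012 m), for 0.02 s.
3. the held sieve, on the ledges, knocks against the left stop (second) (all of step 1), for 0.02 s.
4. the held sieve, on the ledges, knocks against the right stop (second) (all of step 2), for 0.02 s.
At the end, for the whole second after the job is handed in: The sieve stands upright (within 0.08 rad), at rest and flat on the cork mat, its middle within 30 mm of the mat's; all three small brass balls lie inside the blue tray, both large steel balls are in the sieve (horizontal distance between sieve and mat below 0.03 m and z of sieve in the frame of mat between 0 and 0.008 m and angle between sieve's own z axis and vertical below 0.08 rad and linear speed of sieve below 0.02 m/s and x of small_0 in the frame of tray between -0.062 and 0.062 m and y of small_0 in the frame of tray between -0.122 and 0.122 m and z of small_0 in the frame of tray between 0 and 0.025 m and x of small_1 in the frame of tray between -0.062 and 0.062 m and y of small_1 in the frame of tray between -0.122 and 0.122 m and z of small_1 in the frame of tray between 0 and 0.025 m and x of small_2 in the frame of tray between -0.062 and 0.062 m and y of small_2 in the frame of tray between -0.122 and 0.122 m and z of small_2 in the frame of tray between 0 and 0.025 m and x of large_0 in the frame of sieve between -0.052 and 0.052 m and y of large_0 in the frame of sieve between -0.047 and 0.047 m and z of large_0 in the frame of sieve between 0 and 0.035 m and x of large_1 in the frame of sieve between -0.052 and 0.052 m and y of large_1 in the frame of sieve between -0.047 and 0.047 m and z of large_1 in the frame of sieve between 0 and 0.035 m); the robot touches nothing.
It fails at once if the sieve hits a stop with more than 16 N (contact force between sieve and stop_frame above 16 N).
It fails at once if the sieve is pressed on the tray with more than 25 N (contact force between sieve and tray above 25 N).
It fails at once if the sieve lands on the mat with more than 25 N (contact force between sieve and mat above 25 N).
It fails at once if the blower or the oil stand is moved more than 20 mm (distance of any of dust_blower, oil_stand from where it was at the start of the episode above 0.02 m).
It also fails if it takes over 64 s, if anything falls off the work surface, if the arm or the gripper's body presses on something with over 40 N, if the wrist force passes 120 N, or if a joint passes its speed limit or range.

## Working session

There is one attempt and no reset: what is moved stays moved. The work goes in short steps, Python scripts to look and compute and a tool call to move; the robot and the scene stay as the last step left them, time stands still between calls to the robot, and variables do not carry over. Pictures are saved under pics/ and viewed, at most 10 in all, crops included, and the job is handed in when it is done.

Besides the shell and the picture viewer there is one more tool, called after ">>>" as a command line: name --pt "numbers of a row" for each row, then --argument value for the rest. arm_command: Moves the arm, as the interface text tells. Its arguments: {"type":"object","properties":{"motion":{"type":"array"},"grip_force":{"type":"number"}},"required":["motion"]}

```bash
mkdir -p pics; python3 - <<'E'
from station import arm
import cv2
print(arm.state())
for n in ("scene","top"):
    cv2.imwrite(f"pics/{n}0.png",arm.read_camera(n)[:,:,::-1])
    m=arm.camera_model(n);print(n,m)
E
```

```text
{'time_s': 0.0, 'qpos': array([ 6.57746509e+01,  2.42834244e+01,  9.34325853e+01, -7.19036504e-04,
        6.23715249e+01, -1.08910736e+00]), 'joint_vel': array([ 0.01095927, -0.04593719,  0.051214  , -0.05647547,  0.00625899,
       -0.07850864]), 'tau': array([-8.49563512e-04, -5.44625974e+01, -2.73666090e+01,  6.42529316e-02,
        2.26377760e-02, -1.45372092e-04]), 'tcp_pos': array([0.24533194, 0.57423615, 0.22990475]), 'orientation': array([-1.79912469e+02, -1.02738008e-03,  1.56864091e+02]), 'ft_force': array([ 0.01790663, -0.30644462, -0.03003349]), 'moment': array([ 0.03726628, -0.03529254,  0.03751395]), 'finger_force': 0.0, 'gripper_width': 0.08770091704304908}
scene {'fx': 461.0950473250465, 'fy': 461.0950473250465, 'cx': 283.6850547198555, 'cy': 211.60880589412156, 'R': array([[-0.5477726 , -0.83646933, -0.01625533],
       [-0.41166436,  0.28639662, -0.8651644 ],
       [ 0.72833896, -0.46722161, -0.50122483]]), 't': array([0.21292948, 0.3605868 , 0.43626252])}
top {'fx': 531.615942953171, 'fy': 531.615942953171, 'cx': 279.5840772472253, 'cy': 213.39593365822483, 'R': array([[ 0.13366412, -0.99101871,  0.00397748],
       [-0.97033329, -0.13168794, -0.20275991],
       [ 0.20146265,  0.02324224, -0.9792204 ]]), 't': array([-0.18781407,  0.55981852,  0.93522883])}
```

View pics/top0.png

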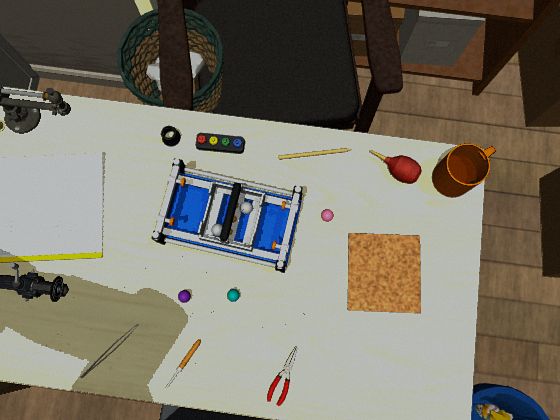

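View pics/scene0.png

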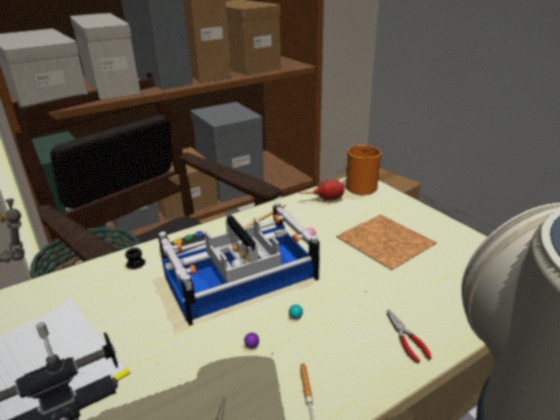

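The top view shows the tray centred at about (229,214), the black bar at (232,212) and the mat at (384,273). I'll enlarge the tray.

```bash
cat > h.py <<'E'
import numpy as np
from station import arm
def px2w(name,u,v,z):
    m=arm.camera_model(name);R,t=np.array(m["R"]),np.array(m["t"])
    d=R.T@np.array([(u-m["cx"])/m["fx"],(v-m["cy"])/m["fy"],1]);c=-R.T@t
    return c+d*(z-c[2])/d[2]
E
python3 - <<'E'
import cv2,numpy as np
from h import *
im=cv2.imread("pics/top0.png")
cv2.imwrite("pics/crop.png",cv2.resize(im[145:280,145:315],None,fx=4.4,fy=4.4,interpolation=cv2.INTER_CUBIC))
hsv=cv2.cvtColor(im,cv2.COLOR_BGR2HSV)
m=np.zeros(im.shape[:2],np.uint8);m[175:250,200:265]=(im[175:250,200:265].max(2)<60)
n,l,s,c=cv2.connectedComponentsWithStats(m)
k=1+s[1:,4].argmax();ys,xs=np.where(l==k)
r=cv2.minAreaRect(np.c_[xs,ys].astype(np.float32));print(s[k],c[k],r)
print("bar corners",[px2w("top",*p,0.107).round(4) for p in cv2.boxPoints(r)], px2w("top",*c[k],.105))
m=cv2.inRange(hsv,(5,70,90),(22,255,255));m[:228]=0;m[320:]=0;m[:,:340]=0;m[:,430:]=0
ys,xs=np.where(m);r=cv2.minAreaRect(np.c_[xs,ys].astype(np.float32))
print("mat",r,px2w("top",*r[0],.004),[px2w("top",*p,.004).round(4) for p in cv2.boxPoints(r)])
E
```

```text
[200 183  62  59 739] [226.57510149 208.99729364] ((225.2268524169922, 211.47598266601562), (47.15998077392578, 64.15951538085938), 27.645973205566406)
bar corners [array([0.5207, 0.0413, 0.107 ]), array([0.6304, 0.0057, 0.107 ]), array([ 0.6004, -0.0746,  0.107 ]), array([ 0.4923, -0.0375,  0.107 ])] [ 0.56545531 -0.01765361  0.105     ]
mat ((384.0, 272.5), (78.99998474121094, 71.99998474121094), 90.0) [ 0.50273822 -0.32484908  0.004     ] [array([ 0.5702, -0.2477,  0.004 ]), array([ 0.5891, -0.3875,  0.004 ]), array([ 0.4373, -0.3997,  0.004 ]), array([ 0.419 , -0.2641,  0.004 ])]
```

View pics/crop.png

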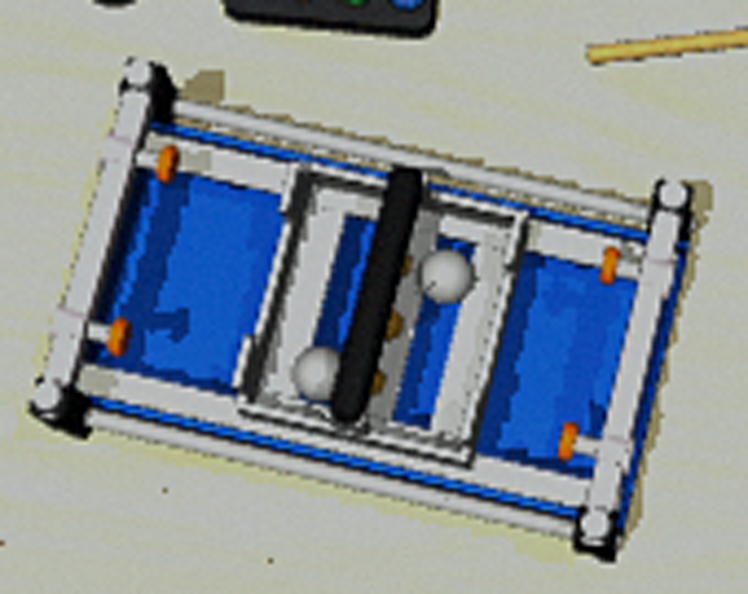

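The crop shows the bar from (404,172) to (350,415), the plunger faces at left (178,163),(129,338) and right (602,265),(560,440), and brass balls on the central land.

```bash
python3 - <<'E'
from h import *
f=lambda u,v,z:px2w("top",u/4.4+145-.4,v/4.4+145-.4,z)
P={}
for n,u,v,z in [("b1",404,172,.107),("b2",350,412,.107),("pl1",178,163,.08),("pl2",129,338,.08),("pr1",602,265,.08),("pr2",560,440,.08),
 ("c1",138,75,.09),("c2",48,395,.09),("c3",672,195,.09),("c4",595,525,.09)]:
    P[n]=f(u,v,z);print(n,P[n].round(4))
for a,b in [("b1","b2"),("pl1","pl2"),("pr1","pr2"),("c1","c2"),("c3","c4"),("c3","c1"),("c4","c2")]:
    d=P[a]-P[b];print(a,b,np.linalg.norm(d).round(4),np.degrees(np.arctan2(d[1],d[0])).round(2))
print("bar",(P["b1"]+P["b2"])/2,"L",(P["pl1"]+P["pl2"])/2,"R",(P["pr1"]+P["pr2"])/2,"frame",sum(P[c] for c in("c1","c2","c3","c4"))/4)
for p in [(348,234),(421,234),(348,311),(421,312.5)]: print(px2w("top",*p,.004).round(4))
E
```

```text
b1 [ 0.6133 -0.0283  0.107 ]
b2 [ 0.5126 -0.0218  0.107 ]
pl1 [0.6112 0.0694 0.08  ]
pl2 [0.5348 0.0768 0.08  ]
pr1 [ 0.5917 -0.1128  0.08  ]
pr2 [ 0.5166 -0.1055  0.08  ]
c1 [0.6441 0.0903 0.09  ]
c2 [0.5055 0.1031 0.09  ]
c3 [ 0.6228 -0.1378  0.09  ]
c4 [ 0.4828 -0.1245  0.09  ]
b1 b2 0.1009 -3.69
pl1 pl2 0.0768 -5.52
pr1 pr2 0.0755 -5.54
c1 c2 0.1392 -5.28
c3 c4 0.1406 -5.44
c3 c1 0.229 -95.33
c4 c2 0.2287 -95.68
bar [ 0.56294901 -0.02500265  0.107     ] L [0.57299668 0.07306878 0.08      ] R [ 0.55412356 -0.1091371   0.08      ] frame [ 0.56379586 -0.01723623  0.09      ]
[ 0.5682 -0.2479  0.004 ]
[ 0.5874 -0.3896  0.004 ]
[ 0.4208 -0.2639  0.004 ]
[ 0.4366 -0.4017  0.004 ]
```

>>> arm_command --pt "1 0 0 0 -0.103" --pt "1 0 0 0 -0.103" --pt "1 0 0 0 -0.102" --pt "1 -0.022 -0.0333 0 0" --pt "1 -0.022 -0.0333 0 0" --pt "1 -0.022 -0.0333 0 0" --pt "1 -0.022 -0.0333 0 0" --pt "1 -0.022 -0.0333 0 0" --pt "1 -0.022 -0.0333 0 0" --pt "1 -0.022 -0.0333 0 0" --pt "1 -0.022 -0.0333 0 0" --pt "1 -0.022 -0.0333 0 0" --pt "1 -0.022 -0.0333 0 0" --pt "1 -0.022 -0.0333 0 0" --pt "1 -0.022 -0.0333 0 0" --pt "1 -0.022 -0.0333 0 0" --pt "1 -0.022 -0.0333 0 0" --pt "1 -0.022 -0.0333 0 0" --pt "1 -0.022 -0.0333 0 0" --pt "1 -0.022 -0.0333 0 0" --grip_force 25

```text
time_s: 1.77
tcp_pos: [0.564, -0.0266, 0.2305]
orientation: [180.0, -0.0, 174.5]
ft_force: [0.8, 0.0, 0.4]
gripper_width: 0.088
finger_force: 0.0
```

```bash
cat >> h.py <<'E'
def to(x,y,z):
    s=arm.state();a=np.radians(s["orientation"][2]);d=np.array([x,y,z])-s["tcp_pos"]
    c,n=np.cos(a),np.sin(a)
    print("t",s["time_s"],"tcp",s["tcp_pos"].round(4),s["orientation"].round(2),"F",s["ft_force"].round(2),"need",np.round([d[0]*c+d[1]*n,d[0]*n-d[1]*c,-d[2]],4))
E
python3 - <<'E'
from h import *
import cv2
to(.563,-.025,.087)
m=arm.camera_model("wrist");print(m)
cv2.imwrite("pics/w1.png",arm.read_camera("wrist")[:,:,::-1])
E
```

```text
t 1.7667 tcp [ 0.564  -0.0266  0.2305] [ 1.800e+02 -3.000e-02  1.745e+02] F [0.79 0.02 0.36] need [0.0012 0.0015 0.1435]
{'fx': 325.19226210127806, 'fy': 325.19226210127806, 'cx': 276.41152894308647, 'cy': 210.25136411702675, 'R': array([[ 9.55228628e-02,  9.95427197e-01, -2.80667489e-04],
       [ 9.61575226e-01, -9.22014579e-02,  2.58596165e-01],
       [ 2.57387778e-01, -2.49717289e-02, -9.65985478e-01]]), 't': array([-0.02745193, -0.5769648 ,  0.24415678])}
```

View pics/w1.png

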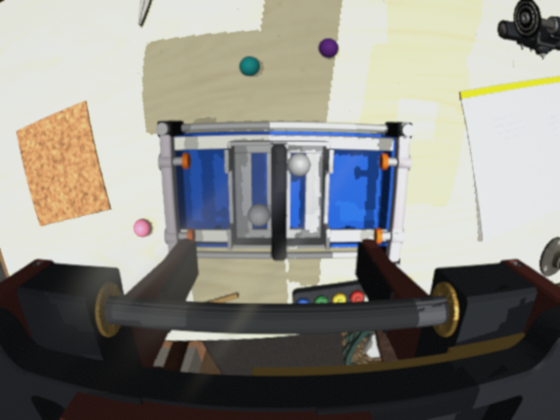

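The wrist view shows the bar upright at column ~278, between the open fingers (1 mm off), square to the tool. Descending and gripping.

>>> arm_command --pt "1 0.001 0.001 0.03 0" --pt "1 0 0 0.03 0" --pt "1 0 0 0.03 0" --pt "1 0 0 0.03 0" --pt "1 0 0 0.015 0" --pt "1 0 0 0.0085 0" --pt "1 0 0 0 0" --pt "1 0 0 0 0" --pt "0 0 0 0 0" --pt "0 0 0 0 0" --pt "0 0 0 0 0" --pt "0 0 0 0 0" --pt "0 0 0 0 0" --pt "0 0 0 0 0" --pt "0 0 0 0 0" --pt "0 0 0 0 0" --pt "0 0 0 0 0" --grip_force 25

```text
time_s: 3.23
tcp_pos: [0.5628, -0.0235, 0.0872]
orientation: [-180.0, -0.0, 174.5]
ft_force: [-0.4, 0.1, 0.2]
gripper_width: 0.0313
finger_force: 0.0
```

```bash
python3 - <<'E'
from h import *
to(.563,-.025,.087)
s=arm.state();print(s["gripper_width"],s["finger_force"],s["moment"])
E
```

```text
t 3.2333 tcp [ 0.5628 -0.0235  0.0872] [-180.     -0.    174.51] F [-0.44  0.14  0.25] need [-0.0004 -0.0015  0.0002]
0.03127390269436559 0.0 [ 0.06216423 -0.04260252 -0.02401409]
```

Still closing.

>>> arm_command --pt "0 0 0 0 0" --pt "0 0 0 0 0" --pt "0 0 0 0 0" --pt "0 0 0 0 0" --pt "0 0 0 0 0" --pt "0 0 0 0 0" --pt "0 0 0 0 0" --grip_force 25

```text
time_s: 3.82
tcp_pos: [0.5628, -0.0235, 0.0871]
orientation: [-180.0, -0.0, 174.5]
ft_force: [-0.3, -0.2, -0.7]
gripper_width: 0.0136
finger_force: 25.0
```

```bash
python3 - <<'E'
from h import *
to(.563,-.025,.087)
s=arm.state();print(s["gripper_width"],s["finger_force"],s["moment"])
E
```

```text
t 3.8167 tcp [ 0.5628 -0.0235  0.0871] [-180.     -0.    174.51] F [-0.34 -0.16 -0.72] need [-0.0004 -0.0015  0.0001]
0.013581443736822022 24.999874234199524 [-0.06960862 -0.0332812  -0.03808443]
```

>>> arm_command --pt "0 0 0.012 0 0" --pt "0 0 0.012 0 0" --pt "0 0 0.008 0 0" --pt "0 0 0.004 0 0" --pt "0 0 0 0 0" --pt "0 0 0 0 0"

```text
time_s: 4.32
tcp_pos: [0.5662, 0.0131, 0.0872]
orientation: [180.0, -0.0, 174.6]
ft_force: [0.1, 1.0, -0.9]
gripper_width: 0.0137
finger_force: 25.0
```

>>> arm_command --pt "0 0 0.003 0 0" --pt "0 0 0.003 0 0" --pt "0 0 0 0 0"

```text
time_s: 4.57
tcp_pos: [0.5668, 0.0186, 0.0872]
orientation: [180.0, -0.0, 174.5]
ft_force: [-0.3, 0.6, -1.9]
gripper_width: 0.0137
finger_force: 25.0
```

>>> arm_command --pt "0 0 0.003 0 0" --pt "0 0 0 0 0"

```text
time_s: 4.73
tcp_pos: [0.5671, 0.0216, 0.0871]
orientation: [180.0, -0.0, 174.5]
ft_force: [-0.8, 0.7, -2.1]
gripper_width: 0.014
finger_force: 25.0
```

>>> arm_command --pt "0 0 0.003 0 0" --pt "0 0 0 0 0"

```text
time_s: 4.9
tcp_pos: [0.5674, 0.0246, 0.0872]
orientation: [180.0, -0.0, 174.5]
ft_force: [-0.3, 0.1, -1.7]
gripper_width: 0.0138
finger_force: 25.0
```

>>> arm_command --pt "0 0 0.003 0 0" --pt "0 0 0 0 0"

```text
time_s: 5.07
tcp_pos: [0.5676, 0.0273, 0.0872]
orientation: [-180.0, -0.0, 174.5]
ft_force: [-0.1, -2.7, -1.4]
gripper_width: 0.0138
finger_force: 25.0
```

>>> arm_command --pt "0 0 0.002 0 0" --pt "0 0 0.0015 0 0" --pt "0 0 0 0 0"

```text
time_s: 5.32
tcp_pos: [0.5678, 0.0302, 0.0871]
orientation: [-179.9, -0.0, 174.5]
ft_force: [-0.6, -7.3, -1.1]
gripper_width: 0.0138
finger_force: 25.0
```

Contact found at TCP y≈0.025, first knock ≈7 N. Now to the middle, a few shaking strokes, then towards the right stop.

>>> arm_command --pt "0 0 -0.016 0 0" --pt "0 0 -0.016 0 0" --pt "0 0 -0.016 0 0" --pt "0 0 -0.016 0 0" --pt "0 0 0.016 0 0" --pt "0 0 0.016 0 0" --pt "0 0 -0.016 0 0" --pt "0 0 -0.016 0 0" --pt "0 0 0.016 0 0" --pt "0 0 0.016 0 0" --pt "0 0 -0.016 0 0" --pt "0 0 -0.016 0 0" --pt "0 0 0 0 0" --pt "0 0 0 0 0"

```text
time_s: 6.48
tcp_pos: [0.5618, -0.033, 0.0871]
orientation: [180.0, -0.0, 174.4]
ft_force: [-0.1, 0.1, -1.2]
gripper_width: 0.014
finger_force: 25.0
```

>>> arm_command --pt "0 0 -0.007 0 0" --pt "0 0 -0.006 0 0" --pt "0 0 0 0 0"

```text
time_s: 6.73
tcp_pos: [0.5606, -0.0465, 0.0871]
orientation: [-180.0, -0.0, 174.5]
ft_force: [0.0, -0.6, -2.0]
gripper_width: 0.0141
finger_force: 25.0
```

>>> arm_command --pt "0 0 -0.003 0 0" --pt "0 0 0 0 0"

```text
time_s: 6.9
tcp_pos: [0.5603, -0.0491, 0.0871]
orientation: [-180.0, -0.0, 174.5]
ft_force: [0.7, -0.6, -1.7]
gripper_width: 0.014
finger_force: 25.0
```

>>> arm_command --pt "0 0 -0.003 0 0" --pt "0 0 -0.003 0 0" --pt "0 0 0 0 0"

```text
time_s: 7.15
tcp_pos: [0.5597, -0.0552, 0.0871]
orientation: [-180.0, -0.0, 174.5]
ft_force: [-0.4, 0.1, -2.3]
gripper_width: 0.0137
finger_force: 25.0
```

>>> arm_command --pt "0 0 -0.003 0 0" --pt "0 0 0 0 0"

```text
time_s: 7.32
tcp_pos: [0.5594, -0.0582, 0.0871]
orientation: [-180.0, -0.0, 174.5]
ft_force: [0.6, 0.2, -2.6]
gripper_width: 0.0138
finger_force: 25.0
```

>>> arm_command --pt "0 0 -0.003 0 0" --pt "0 0 0 0 0"

```text
time_s: 7.48
tcp_pos: [0.5591, -0.0611, 0.0871]
orientation: [180.0, -0.0, 174.5]
ft_force: [-0.2, 1.1, -2.6]
gripper_width: 0.014
finger_force: 25.0
```

>>> arm_command --pt "0 0 -0.003 0 0" --pt "0 0 0 0 0"

```text
time_s: 7.65
tcp_pos: [0.5589, -0.0637, 0.0872]
orientation: [180.0, -0.0, 174.5]
ft_force: [1.4, 4.2, -2.1]
gripper_width: 0.0135
finger_force: 25.0
```

>>> arm_command --pt "0 0 -0.002 0 0" --pt "0 0 0 0 0"

```text
time_s: 7.82
tcp_pos: [0.5587, -0.0654, 0.0872]
orientation: [180.0, -0.0, 174.5]
ft_force: [0.1, 5.8, -2.6]
gripper_width: 0.0135
finger_force: 25.0
```

>>> arm_command --pt "0 0 -0.0015 0 0" --pt "0 0 0 0 0"

```text
time_s: 7.98
tcp_pos: [0.5586, -0.0666, 0.0872]
orientation: [179.9, -0.0, 174.5]
ft_force: [-0.1, 7.9, -1.9]
gripper_width: 0.0136
finger_force: 25.0
```

>>> arm_command --pt "0 0 0.016 0 0" --pt "0 0 0.016 0 0" --pt "0 0 0.016 0 0" --pt "0 0 0.016 0 0" --pt "0 0 -0.016 0 0" --pt "0 0 -0.016 0 0" --pt "0 0 0.016 0 0" --pt "0 0 0.016 0 0" --pt "0 0 -0.016 0 0" --pt "0 0 -0.016 0 0" --pt "0 0 0.016 0 0" --pt "0 0 0.016 0 0" --pt "0 0 0.013 0 0" --pt "0 0 0.008 0 0" --pt "0 0 0 0 0" --pt "0 0 0 0 0"

```text
time_s: 9.32
tcp_pos: [0.5666, 0.0177, 0.0871]
orientation: [-180.0, -0.0, 174.6]
ft_force: [0.4, -0.6, -2.6]
gripper_width: 0.0139
finger_force: 25.0
```

>>> arm_command --pt "0 0 0.004 0 0" --pt "0 0 0.003 0 0" --pt "0 0 0.003 0 0" --pt "0 0 0 0 0"

```text
time_s: 9.65
tcp_pos: [0.5676, 0.0271, 0.0872]
orientation: [-180.0, -0.0, 174.5]
ft_force: [-0.7, -3.3, -3.1]
gripper_width: 0.0142
finger_force: 25.0
```

>>> arm_command --pt "0 0 0.002 0 0" --pt "0 0 0.002 0 0" --pt "0 0 0 0 0"

```text
time_s: 9.9
tcp_pos: [0.5679, 0.0306, 0.0872]
orientation: [-179.9, -0.0, 174.5]
ft_force: [-0.8, -8.0, -2.0]
gripper_width: 0.014
finger_force: 25.0
```

>>> arm_command --pt "0 0 -0.016 0 0" --pt "0 0 -0.016 0 0" --pt "0 0 -0.016 0 0" --pt "0 0 -0.016 0 0" --pt "0 0 0.016 0 0" --pt "0 0 0.016 0 0" --pt "0 0 -0.016 0 0" --pt "0 0 -0.016 0 0" --pt "0 0 0.016 0 0" --pt "0 0 0.016 0 0" --pt "0 0 -0.016 0 0" --pt "0 0 -0.016 0 0" --pt "0 0 -0.013 0 0" --pt "0 0 -0.008 0 0" --pt "0 0 0 0 0" --pt "0 0 0 0 0"

```text
time_s: 11.23
tcp_pos: [0.5598, -0.0537, 0.0871]
orientation: [180.0, -0.0, 174.4]
ft_force: [0.6, -0.1, -3.3]
gripper_width: 0.0137
finger_force: 25.0
```

>>> arm_command --pt "0 0 -0.003 0 0" --pt "0 0 -0.003 0 0" --pt "0 0 -0.003 0 0" --pt "0 0 0 0 0"

```text
time_s: 11.57
tcp_pos: [0.5591, -0.0623, 0.0872]
orientation: [180.0, 0.0, 174.5]
ft_force: [-0.7, 1.8, -2.7]
gripper_width: 0.0139
finger_force: 25.0
```

>>> arm_command --pt "0 0 -0.003 0 0" --pt "0 0 -0.002 0 0" --pt "0 0 0 0 0"

```text
time_s: 11.82
tcp_pos: [0.5587, -0.0667, 0.0873]
orientation: [179.9, 0.0, 174.5]
ft_force: [1.2, 7.4, -2.5]
gripper_width: 0.0141
finger_force: 25.0
```

>>> arm_command --pt "0 0 0.016 0 0" --pt "0 0 0.016 0 0" --pt "0 0 0.013 0 0" --pt "0 0 0 0 0" --pt "0 0 0 0 0"

```text
time_s: 12.23
tcp_pos: [0.5629, -0.022, 0.0872]
orientation: [-180.0, 0.0, 174.6]
ft_force: [-0.2, -0.3, -3.7]
gripper_width: 0.0136
finger_force: 25.0
```

```bash
python3 - <<'E'
from h import *
import cv2
to(.563,-.025,.087)
a=cv2.resize(arm.read_camera("top")[145:280,145:315,::-1],None,fx=4.4,fy=4.4,interpolation=cv2.INTER_CUBIC)
b=arm.read_camera("wrist")[100:280,140:430,::-1]
b=cv2.resize(b,None,fx=2.58,fy=2.58,interpolation=cv2.INTER_CUBIC)
cv2.imwrite("pics/t2.png",a);cv2.imwrite("pics/w2.png",b)
E
```

```text
t 12.2333 tcp [ 0.5629 -0.022   0.0872] [-179.98    0.    174.61] F [-0.18 -0.28 -3.69] need [-0.0004 -0.003   0.0002]
```

View pics/w2.png

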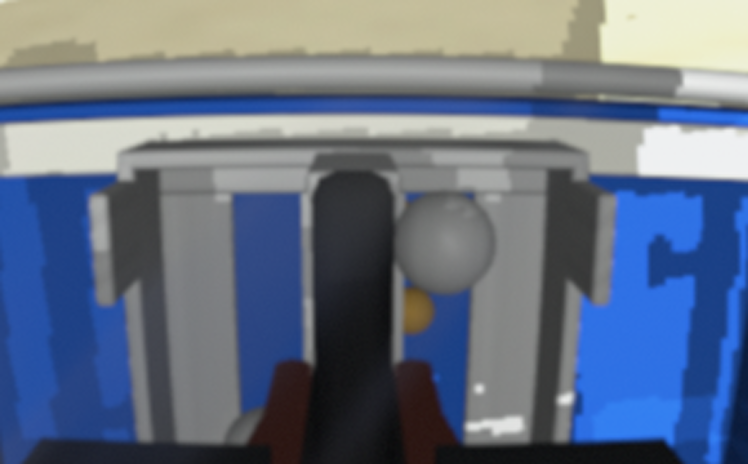

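View pics/t2.png

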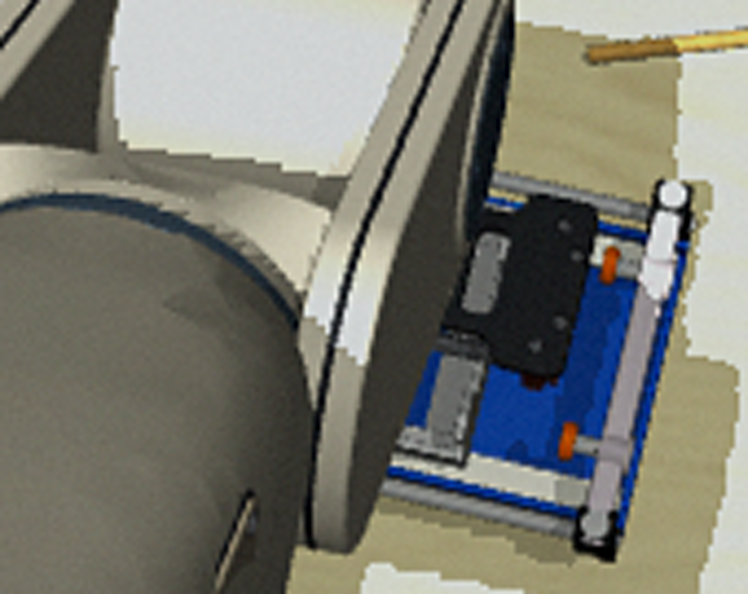

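The wrist view shows one large ball at (445,243), the other at (250,430), and a brass ball at (415,310), partly hidden by the bar. The land is hidden, so I add strokes and look again.

>>> arm_command --pt "0 0 0.016 0 0" --pt "0 0 -0.016 0 0" --pt "0 0 -0.016 0 0" --pt "0 0 0.016 0 0" --pt "0 0 0.016 0 0" --pt "0 0 -0.016 0 0" --pt "0 0 -0.016 0 0" --pt "0 0 0.016 0 0" --pt "0 0 0.016 0 0" --pt "0 0 -0.016 0 0" --pt "0 0 -0.016 0 0" --pt "0 0 0.016 0 0" --pt "0 0 0.016 0 0" --pt "0 0 -0.016 0 0" --pt "0 0 -0.016 0 0" --pt "0 0 0.016 0 0" --pt "0 0 0 0 0" --pt "0 0 0 0 0"

```text
time_s: 13.83
tcp_pos: [0.5628, -0.0228, 0.0871]
orientation: [-180.0, -0.0, 174.5]
ft_force: [-0.6, -1.0, -3.6]
gripper_width: 0.0138
finger_force: 25.0
```

>>> arm_command --pt "0 0 0.016 0 0" --pt "0 0 -0.016 0 0" --pt "0 0 -0.016 0 0" --pt "0 0 0.016 0 0" --pt "0 0 0.016 0 0" --pt "0 0 -0.016 0 0" --pt "0 0 -0.016 0 0" --pt "0 0 0.016 0 0" --pt "0 0 0.016 0 0" --pt "0 0 -0.016 0 0" --pt "0 0 -0.016 0 0" --pt "0 0 0.016 0 0" --pt "0 0 0.016 0 0" --pt "0 0 -0.016 0 0" --pt "0 0 -0.016 0 0" --pt "0 0 0.016 0 0" --pt "0 0 0 0 0" --pt "0 0 0 0 0"

```text
time_s: 15.33
tcp_pos: [0.5628, -0.0226, 0.0871]
orientation: [-180.0, -0.0, 174.6]
ft_force: [0.1, 0.0, -2.8]
gripper_width: 0.014
finger_force: 25.0
```

>>> arm_command --pt "0 0 0 -0.004 0" --pt "0 0 0 -0.012 0" --pt "0 0 0 -0.02 0" --pt "0 0 0 -0.03 0" --pt "0 0 0 -0.03 0" --pt "0 0 0 -0.03 0" --pt "0 0 0 0 0" --pt "0 0 0 0 0"

```text
time_s: 16.0
tcp_pos: [0.564, -0.0227, 0.2157]
orientation: [180.0, 0.3, 174.5]
ft_force: [-0.0, -0.7, -4.7]
gripper_width: 0.0132
finger_force: 25.0
```

```bash
python3 - <<'E'
from h import *
import cv2
to(.503,-.325,.2)
w=arm.read_camera("wrist")[:,:,::-1];s=arm.read_camera("scene")[:,:,::-1]
a=cv2.resize(w[90:300,130:440],(798,540),interpolation=cv2.INTER_CUBIC)
cv2.imwrite("pics/w3.png",a);cv2.imwrite("pics/s3.png",cv2.resize(s[150:330,130:370],(798,598),interpolation=cv2.INTER_CUBIC))
E
```

```text
t 16.0 tcp [ 0.564  -0.0227  0.2157] [180.     0.27 174.52] F [-0.04 -0.71 -4.72] need [ 0.0319 -0.3068  0.0157]
```

View pics/w3.png

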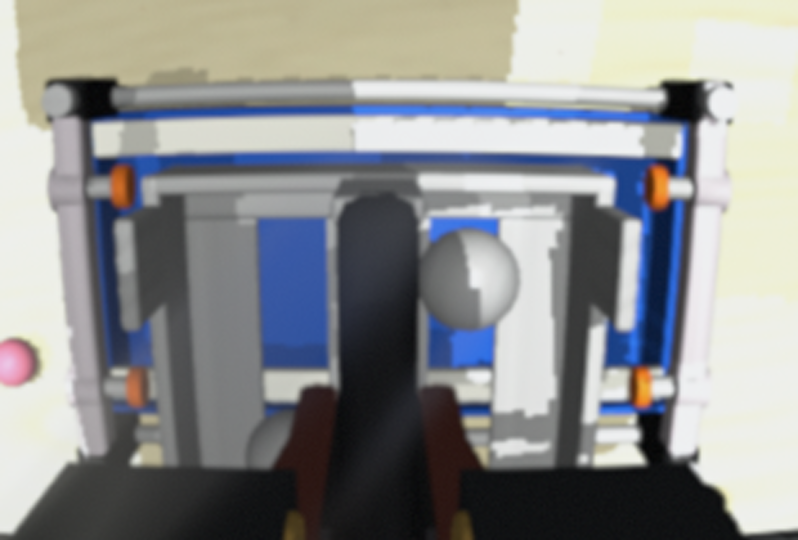

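View pics/s3.png

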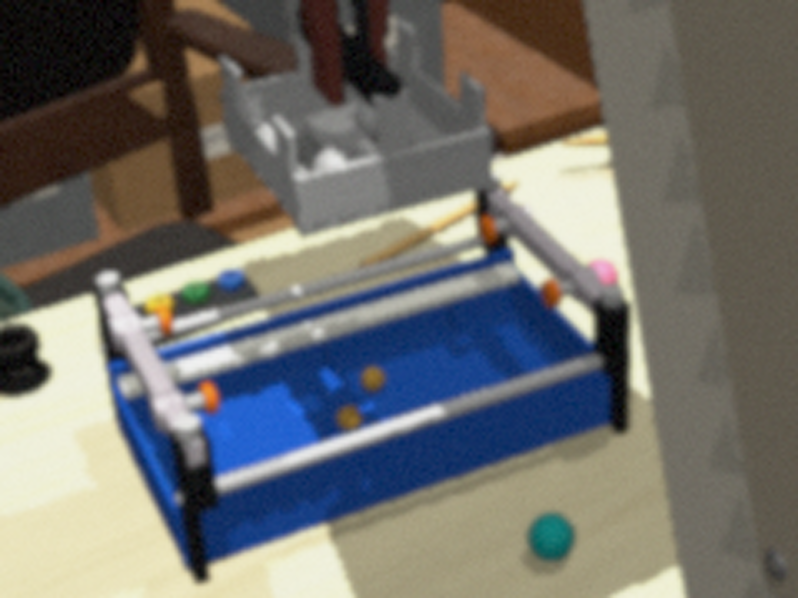

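Two brass balls lie in the tray at (372,377) and (348,417). The third isn't visible, as the near wall hides part of the floor. The large balls are in the sieve. I'll move gently towards the mat (0.3 m/s²) so nothing rolls off the land, then check the tray from above.

>>> arm_command --pt "0 0.0002 -0.002 0 0" --pt "0 0.0004 -0.004 0 0" --pt "0 0.0006 -0.006 0 0" --pt "0 0.0008 -0.008 0 0" --pt "0 0.001 -0.01 0 0" --pt "0 0.0012 -0.012 0 0" --pt "0 0.0014 -0.014 0 0" --pt "0 0.0016 -0.016 0 0" --pt "0 0.0017 -0.016 0 0" --pt "0 0.0017 -0.016 0 0" --pt "0 0.0017 -0.016 0 0" --pt "0 0.0017 -0.016 0 0" --pt "0 0.0017 -0.016 0 0" --pt "0 0.0017 -0.016 0 0" --pt "0 0.0017 -0.016 0 0" --pt "0 0.0017 -0.016 0 0" --pt "0 0.0017 -0.016 0 0" --pt "0 0.0017 -0.016 0 0" --pt "0 0.0017 -0.016 0 0" --pt "0 0.0015 -0.014 0 0"

```text
time_s: 17.77
tcp_pos: [0.5097, -0.2826, 0.2131]
orientation: [-180.0, -0.0, 174.5]
ft_force: [-0.3, 0.7, -3.4]
gripper_width: 0.0139
finger_force: 25.0
```

>>> arm_command --pt "0 0.0013 -0.012 0 0" --pt "0 0.0011 -0.01 0 0" --pt "0 0.0008 -0.008 0 0" --pt "0 0.0006 -0.006 0 0" --pt "0 0.0004 -0.004 0 0" --pt "0 0.0002 -0.002 0 0" --pt "0 0 0 0 0" --pt "0 0 0 0 0"

```text
time_s: 18.43
tcp_pos: [0.5022, -0.3216, 0.2131]
orientation: [180.0, -0.0, 174.5]
ft_force: [1.1, -0.6, -3.4]
gripper_width: 0.0139
finger_force: 25.0
```

```bash
python3 - <<'E'
from h import *
import cv2
to(.503,-.325,.2)
t=arm.read_camera("top")[:,:,::-1]
cv2.imwrite("pics/t4.png",cv2.resize(t[140:325,145:430],(800,519),interpolation=cv2.INTER_CUBIC))
E
```

```text
t 18.4333 tcp [ 0.5022 -0.3216  0.2131] [ 1.7999e+02 -1.0000e-02  1.7453e+02] F [ 1.12 -0.58 -3.43] need [-0.0011 -0.0033  0.0131]
```

View pics/t4.png

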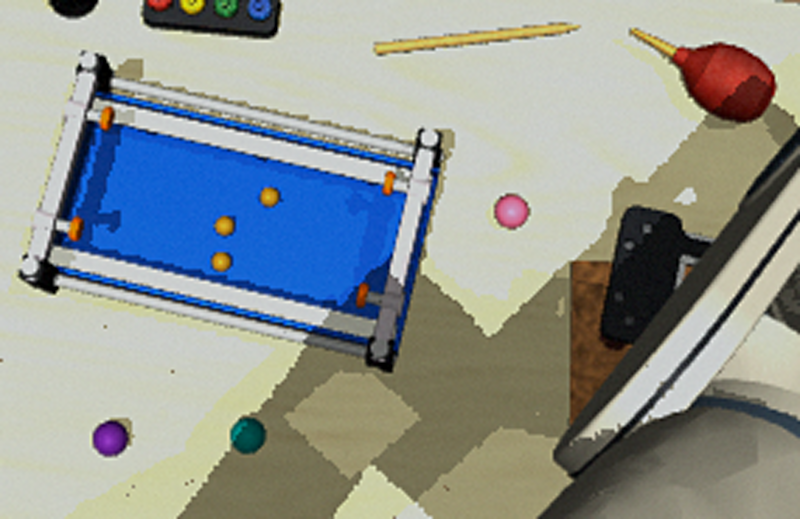

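All three brass balls are in the tray at (270,196), (225,226) and (221,261). Lowering onto the mat.

>>> arm_command --pt "0 -0.001 -0.002 0.01 0" --pt "0 0 -0.002 0.02 0" --pt "0 0 0 0.025 0" --pt "0 0 0 0.025 0" --pt "0 0 0 0.025 0" --pt "0 0 0 0.02 0" --pt "0 0 0 0.015 0" --pt "0 0 0 0.008 0" --pt "0 0 0 0.004 0" --pt "0 0 0 0 0" --pt "0 0 0 0 0"

```text
time_s: 19.4
tcp_pos: [0.5032, -0.3263, 0.0617]
orientation: [-180.0, 0.0, 174.5]
ft_force: [-0.6, -0.6, -4.3]
gripper_width: 0.014
finger_force: 25.0
```

>>> arm_command --pt "0 0 0 0.002 0" --pt "0 0 0 0.002 0" --pt "0 0 0 0.001 0" --pt "0 0 0 0 0" --pt "0 0 0 0 0"

```text
time_s: 19.82
tcp_pos: [0.5028, -0.3262, 0.0564]
orientation: [-180.0, 0.0, 174.5]
ft_force: [-0.6, -0.4, -4.2]
gripper_width: 0.0138
finger_force: 25.0
```

>>> arm_command --pt "0 0 0 0.001 0" --pt "0 0 0 0.001 0" --pt "0 0 0 0 0" --pt "0 0 0 0 0"

```text
time_s: 20.15
tcp_pos: [0.5027, -0.326, 0.0541]
orientation: [180.0, -0.0, 174.5]
ft_force: [0.4, 1.1, -4.1]
gripper_width: 0.0139
finger_force: 25.0
```

>>> arm_command --pt "0 0 0 0.0005 0" --pt "0 0 0 0.0005 0" --pt "0 0 0 0 0" --pt "0 0 0 0 0"

```text
time_s: 20.48
tcp_pos: [0.5028, -0.3261, 0.0532]
orientation: [-180.0, -0.0, 174.5]
ft_force: [0.0, 0.0, -3.8]
gripper_width: 0.0138
finger_force: 25.0
```

>>> arm_command --pt "0 0 0 0.0005 0" --pt "0 0 0 0 0" --pt "0 0 0 0 0"

```text
time_s: 20.73
tcp_pos: [0.5028, -0.3261, 0.0531]
orientation: [-180.0, 0.0, 174.5]
ft_force: [-2.6, 0.7, 4.2]
gripper_width: 0.0138
finger_force: 25.0
```

>>> arm_command --pt "0 0 0 0.0005 0" --pt "0 0 0 0 0" --pt "0 0 0 0 0"

```text
time_s: 20.98
tcp_pos: [0.5028, -0.3261, 0.0531]
orientation: [-180.0, 0.0, 174.5]
ft_force: [-4.1, 2.6, 8.7]
gripper_width: 0.0133
finger_force: 25.0
```

Touched down. Ease off, open and retreat.

>>> arm_command --pt "0 0 0 -0.0008 0" --pt "0 0 0 0 0" --pt "0.5 0 0 0 0" --pt "0.5 0 0 0 0" --pt "0.5 0 0 0 0" --pt "0.5 0 0 0 0" --pt "0.5 0 0 0 0" --pt "0.5 0 0 0 0" --pt "0.5 0 0 0 0" --pt "0.5 0 0 0 0" --pt "0.5 0 0 0 0"

```text
time_s: 21.9
tcp_pos: [0.5028, -0.3261, 0.053]
orientation: [-180.0, 0.0, 174.5]
ft_force: [0.2, 0.5, 0.5]
gripper_width: 0.0439
finger_force: 0.0
```

>>> arm_command --pt "0.5 0 0 -0.005 0" --pt "0.5 0 0 -0.01 0" --pt "0.5 0 0 -0.03 0" --pt "0.5 0 0 -0.04 0" --pt "0.5 0 0 -0.04 0" --pt "0.5 0 0 -0.04 0" --pt "0.5 0.03 0 0 0" --pt "0.5 0.03 0 0 0" --pt "0.5 0.03 0 0 0" --pt "0.5 0.03 0 0 0" --pt "0.5 0 0 0 0" --pt "0.5 0 0 0 0"

```text
time_s: 22.9
tcp_pos: [0.3826, -0.3147, 0.2191]
orientation: [-180.0, 0.1, 174.4]
ft_force: [1.1, -0.1, 0.1]
gripper_width: 0.0441
finger_force: 0.0
```

```bash
python3 - <<'E'
from h import *
import cv2
to(.503,-.325,.2)
t=arm.read_camera("top")[:,:,::-1]
cv2.imwrite("pics/t5.png",cv2.resize(t[140:325,145:430],(800,519),interpolation=cv2.INTER_CUBIC))
E
```

```text
t 22.9 tcp [ 0.3826 -0.3147  0.2191] [-1.7996e+02  7.0000e-02  1.7442e+02] F [ 1.06 -0.12  0.08] need [-0.1209  0.0015  0.0191]
```

View pics/t5.png

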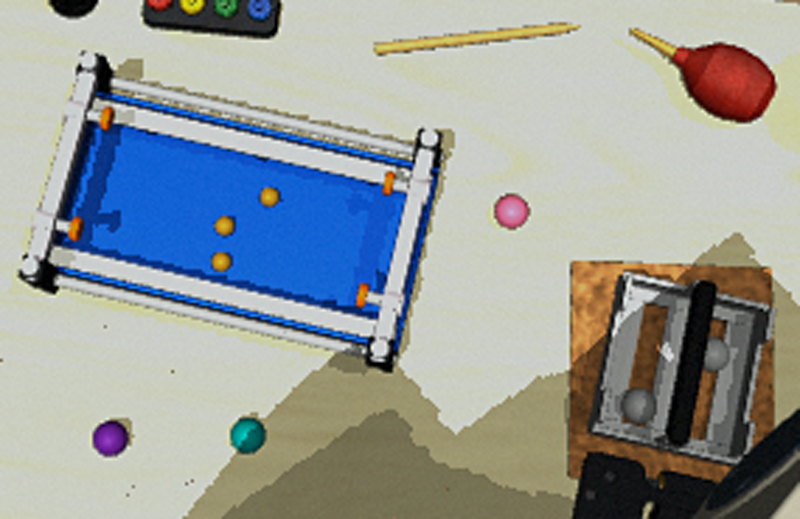

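The sieve stands on the mat near its middle with both large balls in it at (638,405) and (714,353). The three brass balls are in the tray, and the blower and oil stand haven't moved.

```bash
python3 -c "
from station import arm
print(arm.hand_in())"
```

```text
the job is handed in; nothing more can be done
None
```

The job is handed in at about 23 s of the 64 s; hand-in returned no verdict. By my readings the sieve knocked left, right, left, right at about 7–8 N each, all three brass balls are in the tray, and the sieve stands near the middle of the mat with both steel balls in it; the blower and oil stand were not touched.

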